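# Pack the bar case in two layers

### The arm

A 6-joint arm with a two-finger parallel gripper is mounted at the origin on a cart in front of the work surface, level with it; the furniture and walls round the work are solid. World frame = base frame: x ahead of the robot, y to its left, z up, the work surface at z = 0. Lengths are in m, angles in rad, forces in N, time in s.
With the tool pointing down it reaches from about 0.3 to 0.75 m from the base axis. Payload 8.5 kg.
Tool frame: the origin (TCP) lies between the finger pads; the fingertips stand 14 mm ahead of it and the grasp point (between the pads) lies 5 mm behind it; z points along the fingers, y is the line along which they close (so a half turn about z gives the same grasp; the last joint's range is limited). The gripper opens to 88 mm and grips with 3 to 60 N. Pads are 18 mm wide; open, the fingers measure 123 mm over their backs; the gripper's body (75 mm by 187 mm) begins 45 mm behind the grasp point.
Start: joints at [1.041, 0.381, 1.297, -0, 1.464, -0.215], TCP at [0.17, 0.523, 0.253] pointing down, gripper open.
Joint ranges: [-3.11, 3.11], [-0.89, 2.33], [0.22, 2.48], [-1.42, 4.56], [0.17, 2.85], [-2.88, 2.88]. Speed limits (rad/s): [2.39, 2.39, 3.14, 3.14, 3.14, 3.14].

### API

Orientations are given as a 3x3 rotation matrix whose columns are the frame's x, y, z axes.
In Python, from rig import * gives the robot as it stands. The module is installed in compiled form; this text tells all that it offers. Calls block until the motion is done:
- move_pose(position, orientation): joint-space move of the TCP to a pose.
- movel(position, rot=None, max_speed=0.15, contact_N=None): straight line of the TCP; rot=None keeps the orientation; max_speed is the mean speed in m/s. With contact_N (N) it stops when the force on the tool has changed by that much, and returns True; else False.
- move_joints(angles): joint-space move.
- open_jaws() and gripper_close(): open the fingers fully, or close them until they stop; the grip force is fixed at half the most.
- wait(seconds).
- ik(position, orientation): joint angles nearest the present ones, or None.
- sense(): the state.
- grab_frame(name): name is "scene" or "top"; returns (picture, depth): 480x640x3 uint8, blue, green, red; 480x640 float32, m along the optical axis (not along the pixel's ray), 0 where there is no reading.
- camera_model(name): a dict with "mtx" (3x3 intrinsics, pixels), "R" (3x3) and "t" (3): a world point X has camera coordinates R X + t. Camera axes: x right, y down, z forward; pixel columns grow to the right and rows downward; lengths in m; the calibration is good to about 2 mm. A picture is of the moment at which its call begins. camera_model takes no time and is no camera call.
A pose or a line that the arm cannot do raises Unreachable and nothing moves.
- hand_in(): hands the job in; it is judged then, once.
Trained networks look in the newest picture that a camera, given by its name, has taken for a name from the list of things; names that differ only in an ending like _2 or _b are one class to them, and where a whole thing is asked for, a point or a joint stands for the part that bears it (a point fixed in the world has none). Each returns a list of dicts, best first, with "score" (0 to 1); they miss things now and then, are a little off and sometimes report something else, mostly with a low value. They report only what shows in the picture. A call takes as long as a camera call.
- trace(camera, thing): "mask" (480x640 bool, what is visible of it) and "xy" ([column, row] in pixels, amid what is visible of it).
- pinpoint(camera, thing): "xy" ([column, row] in pixels: a listed point, or the origin of a listed thing).
The state is a dict: "clock": time; "joints": joint angles; "dq": joint speeds; "effort": joint torques, N m; "eef_pos": TCP position; "eef_rot": TCP orientation; "force": force on the tool from outside, world axes, zero at the start; "wrist_torque": the same for the moment, N m; "opening": finger opening in m; "grip_force": force on a finger pad.
Only numpy, scipy, OpenCV 4.12 (cv2) and the standard library are available. Lean on these libraries where they do the work, as an engineer would, in place of code of your own. Each camera call takes 0.05 s, during which the arm holds its last target. There are 200 camera calls.

### The job

Pack the wooden bar case for the evening: lay the wooden muddler and the metal jigger on its floor, then fit the divider board over them, near edge under the lip and the far edge pressed down past the sprung leaf until it lies flat on its ledges all round. Then stand the tea tin upright on the divider inside the case, beside the handle, let go of everything, and leave the other things on the worktop where they are.

Things in the scene. Friction and masses are not known exactly. Their poses are not given: they have to be found in the camera images.
- case: Open wooden case, fixed. Origin: centre of its underside; x from the near wall (lip) to the far wall (leaf), z up. Inside 180 (x) by 230 (y) mm, floor 6 mm thick, walls 8 mm, rims 76 to 83 mm high. The divider cannot be dropped in level: its near edge goes under the lip with the far edge raised 9 to 20 degrees, then the far edge is pressed down.
- case_ledge (a point): Middle of the case at the height of its two ledges (case z = 52 mm). The ledges, 9 mm wide, run along the near and far walls and carry the divider; under them 46 mm are free down to the floor.
- case_lip (a point): Middle of the inner lower edge of the fixed lip along the whole near wall (case x = -76, z = 70 mm). The lip reaches 14 mm in from the wall, is 6 mm thick, its underside 18 mm above the ledge.
- case_leaf (a point): Rest position of the lower edge of the sprung brass leaf in the far wall (case x = 83, z = 61 mm): 60 mm wide (y), hung from the rim at z = 78 mm, sloping inward. The divider's edge swings it outward when pressed down near there with about 5 to 15 N; it springs back over the board.
- divider: Loose light wooden board, 177 (x) by 224 (y) by 6 mm, 0.2 kg. Origin: centre of its underside, z out of its upper face. On the middle of that face a rib to grip: 12 mm thick (x), 70 mm long (y), up to z = 44 mm. It starts on the rack sloping 35 degrees, +x edge raised: grip the rib square to the board. The -x edge goes under the lip.
- rack: Dark wooden sloping rack, fixed, on which the divider starts; origin on the worktop under the divider's middle, x from its low to its high end, slope 35 degrees, about 200 by 200 mm, 125 mm high. (Cupboards hang 0.55 m over the worktop beyond x = 0.6 m: keep the wrist clear of them.)
- muddler: Turned wooden muddler lying on the worktop, 210 mm long (its y axis), about 40 mm thick; rolls easily. Origin at the middle of its length but 19 mm off its centre line, on its underside at first. Fits the case only lengthwise along the case's y.
- muddler_mid (a point): The centre of the muddler (20 mm above what it lies on).
- jigger: Metal double jigger (hourglass measuring cup) lying on its side, 84 mm long (its z axis, which lies level), 43 mm thick. Its collider is convex: take it about its middle as a 43 mm round. Origin: centre of its one end.
- jigger_mid (a point): The centre of the jigger (about 21 mm above what it lies on).
- tea_tin: Round dark tin with a flat lid, 60 mm diameter, 98 mm high, standing upright. Origin: centre of its underside. There is room for it on the divider between the end of the rib and a side wall of the case (about 75 mm from the divider's middle along y).
- tongs: Bystander: steel serving tongs; leave it alone. Origin: centre of its underside.
- lime: Bystander: lime; leave it alone. Origin: centre of its underside.
- rocks_glass: Bystander: rocks glass; leave it alone. Origin: centre of its underside.
- lemon: Bystander: lemon; leave it alone. Origin: centre of its underside.
- coasters: Bystander: round coaster; leave it alone. Origin: centre of its underside.
- candle: Bystander: candle in a glass; leave it alone. Origin: centre of its underside.

How it is judged:
By the outcome, as a careful person would: the job done as asked, in the order asked, and still so for the second after the job is handed in, with the robot touching nothing.
It also fails if it takes over 72 s, if anything falls off the work surface, if the arm or the gripper's body presses on something with over 40 N, if the wrist force passes 120 N, or if a joint passes its speed limit or range.

## Working session

There is one attempt and no reset: what is moved stays moved. The work goes in short steps, each a Python script; the robot and the scene stay as the last script left them, time stands still between calls to the robot, and variables do not carry over. Pictures are saved under pics/ and viewed, at most 10 in all, crops included, and the job is handed in when it is done.

```bash
mkdir -p pics
cat > h.py <<'E'
from rig import *
import numpy as np, cv2
def cloud(cam,depth):
    m=camera_model(cam);K=np.array(m["mtx"]);R=np.array(m["R"]);t=np.array(m["t"])
    v,u=np.mgrid[0:480,0:640]
    c=np.stack([(u-K[0,2])/K[0,0]*depth,(v-K[1,2])/K[1,1]*depth,depth],-1)
    P=(c-t)@R   # R^T (c-t)
    P[depth<=0]=np.nan
    return P
def ray(cam,xy,z):
    m=camera_model(cam);K=np.array(m["mtx"]);R=np.array(m["R"]);t=np.array(m["t"])
    d=R.T@np.array([(xy[0]-K[0,2])/K[0,0],(xy[1]-K[1,2])/K[1,1],1.]);o=-R.T@t
    return o+d*(z-o[2])/d[2]
E
cat > a.py <<'E'
from h import *
np.set_printoptions(precision=3,suppress=True)
s=sense();print(s["clock"],s["opening"],s["force"])
things="case divider rack muddler jigger tea_tin tongs lime rocks_glass lemon coasters candle".split()
for cam in("scene","top"):
    im,d=grab_frame(cam);cv2.imwrite(f"pics/{cam}0.png",im);P=cloud(cam,d);np.save(f"{cam}0.npy",P)
    m=camera_model(cam);print(cam,-np.array(m["R"]).T@np.array(m["t"]))
    for th in things:
        r=trace(cam,th)
        if not r: print(th,None);continue
        k=r[0]["mask"];q=P[k];q=q[~np.isnan(q[:,0])]
        np.save(f"m_{cam}_{th}.npy",k)
        print(th,round(r[0]["score"],2),np.array(r[0]["xy"]),len(q),np.percentile(q,3,0),np.median(q,0),np.percentile(q,97,0))
    for th in "case case_ledge case_lip case_leaf divider rack muddler_mid jigger_mid jigger tea_tin".split():
        r=pinpoint(cam,th);print(th,[(np.round(a["xy"],1),round(a["score"],2)) for a in r[:2]])
print(sense()["clock"])
E
python3 a.py
```

```text
0.0 0.0884686994850467 [-0.306  0.255 -0.363]
scene [-0.656 -0.655  0.696]
case 0.56 [291.8 263.4] 5596 [ 0.372 -0.106  0.002] [0.454 0.015 0.043] [0.568 0.136 0.077]
divider 0.92 [206.7 229.5] 3293 [0.397 0.213 0.026] [0.454 0.311 0.072] [0.532 0.426 0.121]
rack 0.82 [203.7 255.2] 519 [0.375 0.224 0.002] [0.385 0.263 0.018] [0.545 0.404 0.042]
muddler 0.63 [396.9 310.2] 1085 [ 0.365 -0.422 -0.   ] [ 0.389 -0.327  0.027] [ 0.415 -0.221  0.038]
jigger 0.64 [410.  292.6] 443 [ 0.489 -0.346 -0.002] [ 0.509 -0.311  0.024] [ 0.567 -0.255  0.038]
tea_tin 0.96 [452.3 293.1] 1014 [ 0.465 -0.449  0.004] [ 0.474 -0.426  0.061] [ 0.509 -0.398  0.099]
tongs 0.94 [151.2 228. ] 369 [ 0.384  0.521 -0.   ] [0.483 0.535 0.016] [0.597 0.586 0.024]
lime 0.74 [434.3 269.3] 253 [ 0.629 -0.353  0.   ] [ 0.643 -0.336  0.031] [ 0.666 -0.311  0.046]
rocks_glass 0.72 [522.2 300.3] 1878 [ 0.503 -0.617  0.007] [ 0.516 -0.578  0.064] [ 0.593 -0.537  0.095]
lemon 0.81 [508.6 343.6] 513 [ 0.368 -0.596  0.005] [ 0.38  -0.573  0.035] [ 0.405 -0.548  0.05 ]
coasters 0.93 [389.7 263.4] 435 [ 0.624 -0.233 -0.002] [ 0.6
[... 1580 characters left out ...]
.709 -0.148  0.012]
candle 0.61 [239.7 194.4] 598 [0.642 0.167 0.014] [0.677 0.2   0.059] [0.714 0.234 0.091]
case [(array([303.8, 256.5]), 0.96), (array([301. , 227.2]), 0.24)]
case_ledge [(array([301.4, 257.8]), 0.95)]
case_lip [(array([301., 275.]), 0.8)]
case_leaf [(array([300.7, 227.7]), 0.95)]
divider [(array([200.5, 263. ]), 0.93), (array([410.8, 270. ]), 0.16)]
rack [(array([486.4, 222.8]), 0.67), (array([137.8, 257.7]), 0.16)]
muddler_mid [(array([411.3, 270.9]), 0.82), (array([437.6, 238.1]), 0.26)]
jigger_mid [(array([399.4, 237.7]), 0.62)]
jigger [(array([388.4, 232.8]), 0.69), (array([410.3, 270. ]), 0.24)]
tea_tin [(array([439., 238.]), 0.63), (array([485.7, 263.8]), 0.57)]
2.3
```

```bash
cat > b.py <<'E'
from h import *
np.set_printoptions(precision=3,suppress=True)
for n in("top",):
    im=cv2.imread(f"pics/{n}0.png");c=im[150:320,100:520];cv2.imwrite(f"pics/{n}0c.png",cv2.resize(c,None,fx=1.9,fy=1.9,interpolation=cv2.INTER_CUBIC))
im=cv2.imread("pics/scene0.png");cv2.imwrite("pics/scene0c.png",cv2.resize(im[190:370,130:550],None,fx=1.9,fy=1.9,interpolation=cv2.INTER_CUBIC))
# axes by PCA/minAreaRect at top masks
Pt=np.load("top0.npy");Ps=np.load("scene0.npy")
def rect(p): return cv2.minAreaRect((p[:,:2]*1000).astype(np.float32))
def clean(P,k,zmin,zmax):
    k=cv2.erode(k.astype(np.uint8),np.ones((3,3)))>0 if k.sum()>2000 else k
    q=P[k];return q[(q[:,2]>zmin)&(q[:,2]<zmax)]
# case rim
for n,P in(("top",Pt),("scene",Ps)):
    q=P.reshape(-1,3);q=q[(q[:,2]>.066)&(q[:,2]<.09)&(q[:,0]>.34)&(q[:,0]<.6)&(q[:,1]>-.14)&(q[:,1]<.17)]
    print(n,"case rim",rect(q),len(q))
    for th,a,b in(("muddler",.012,.06),("divider",.015,.19),("tea_tin",.085,.115),("jigger",.012,.06)):
        try:k=np.load(f"m_{n}_{th}.npy")
        except Exception:continue
        q=clean(P,k,a,b);print(n,th,rect(q),len(q))
        w=q-q.mean(0);e=np.linalg.svd(w[:,:2],full_matrices=0)[2][0];print("  pca",e,np.degrees(np.arctan2(e[1],e[0])))
        if th=="divider":
            q=q
            for _ in range(5):
                c=q.mean(0);nn=np.linalg.svd(q-c,full_matrices=0)[2][2];nn*=np.sign(nn[2]);r=(q-c)@nn
                q=q[abs(r)<max(.006,1.2*r.std())]
            print("  plane",nn,"tilt",np.degrees(np.arccos(nn[2])),"az",np.degrees(np.arctan2(-nn[1],-nn[0])),c)
q=Pt.reshape(-1,3);q=q[(q[:,2]>.012)&(q[:,0]>.46)&(q[:,0]<.6)&(q[:,1]>-.37)&(q[:,1]<-.23)];print("jig top",rect(q),len(q),np.percentile(q[:,2],95))
for th,xyS,xyT,z in(("case",(292.5,278.4),(303.8,256.5),0),("ledge",(294.3,256.5),(301.4,257.8),.052),("lip",(278,264.6),(301,275),.07),("leaf",(308.2,244.5),(300.7,227.7),.061),("mud",(398.7,310.8),(411.3,270.9),.02),("jigmid",(409.2,290.4),(399.4,237.7),.0215),("jig",(395.1,286),(388.4,232.8),.0215),("div",(206,228.5),(200.5,263),.08),("tin",(450.5,311.8),(439,238),0)):
    print(th,ray("scene",xyS,z),ray("top",xyT,z))
E
python3 b.py
```

```text
top case rim ((477.0919189453125, 20.969161987304688), (205.84486389160156, 246.59266662597656), 1.2521257400512695) 1231
top muddler ((395.96832275390625, -319.18377685546875), (210.09140014648438, 38.33442306518555), 79.5786361694336) 629
  pca [0.171 0.985] 80.138706472295
top divider ((463.1334228515625, 324.2125244140625), (146.14134216308594, 221.91348266601562), 1.2591135501861572) 3786
  pca [-0.024  1.   ] 91.37222824806173
  plane [-0.575 -0.009  0.818] tilt 35.07142437534786 az 0.8592282088338777 [0.466 0.324 0.076]
top tea_tin ((494.86212158203125, -416.7582702636719), (56.95497131347656, 58.25065612792969), 1.3907006978988647) 294
  pca [ 0.382 -0.924] -67.51431777589903
scene case rim ((473.3783264160156, 18.358993530273438), (207.79617309570312, 250.16705322265625), 1.428403377532959) 1283
scene muddler ((392.7337341308594, -321.585693359375), (210.64089965820312, 34.75627899169922), 80.68498229980469) 993
  pca [0.164 0.986] 80.53638152412866
scene divider ((463.9278259277344, 319.60882568359375), (145.60052490234375, 226.8651123046875), 0.999131441116333) 2999
  pca 
[... 305 characters left out ...]
((514.3002319335938, -302.3013000488281), (85.92993927001953, 46.54621887207031), 79.20849609375) 345
  pca [-0.083 -0.997] -94.7515311156346
jig top ((538.6959838867188, -304.0660400390625), (84.23131561279297, 99.21805572509766), 80.3535385131836) 240 0.04290201175604487
case [0.448 0.005 0.   ] [0.48  0.012 0.   ]
ledge [0.478 0.017 0.052] [0.466 0.02  0.052]
lip [0.383 0.01  0.07 ] [0.409 0.025 0.07 ]
leaf [0.55  0.013 0.061] [0.559 0.014 0.061]
mud [ 0.406 -0.32   0.02 ] [ 0.403 -0.319  0.02 ]
jigmid [ 0.511 -0.309  0.021] [ 0.511 -0.294  0.022]
jig [ 0.515 -0.269  0.021] [ 0.53  -0.261  0.022]
div [0.458 0.309 0.08 ] [0.469 0.324 0.08 ]
tin [ 0.498 -0.424  0.   ] [ 0.505 -0.424  0.   ]
```

View pics/top0.png

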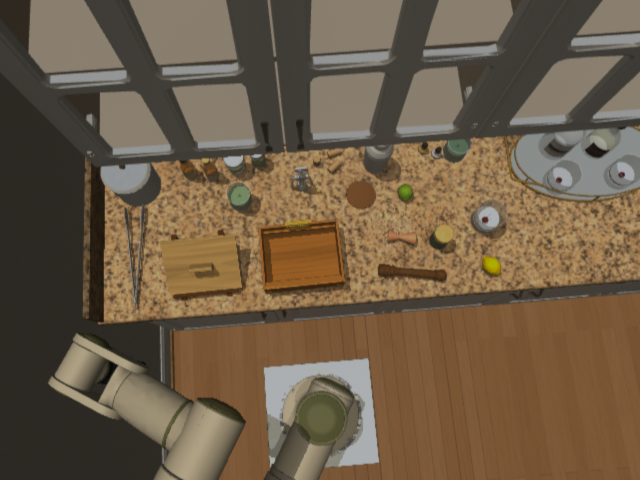

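View pics/scene0.png

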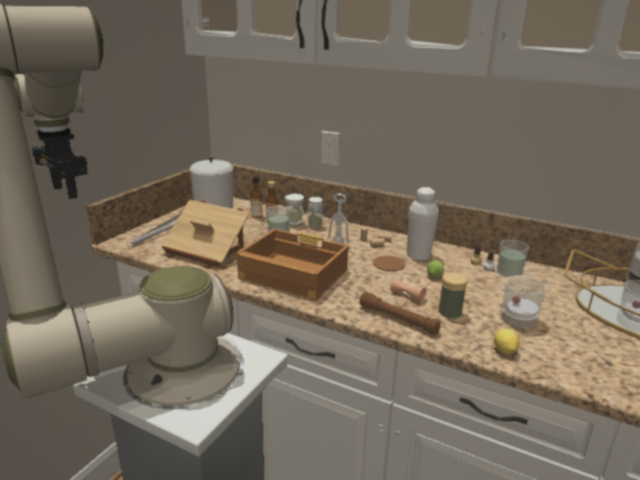

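The top view shows the case at about (302,255), with the divider on its rack at (202,265), the muddler at (412,272), the jigger at (402,238) and the tin at (442,237). The scene view agrees. The two cameras agree to within 3–6 mm, so I'll start with the muddler.

```bash
cat >> h.py <<'E'
np.set_printoptions(precision=3,suppress=True)
CASE=np.array([.475,.020,0.]);YAW=np.radians(1.3)
def down(ang):
    """tool down, closing line at world angle ang (deg); picks the half turn with smaller j6 travel"""
    return [np.column_stack([np.cross([np.cos(a),np.sin(a),0],[0,0,-1]),[np.cos(a),np.sin(a),0],[0,0,-1]]) for a in (np.radians(ang),np.radians(ang)+np.pi)]
def best(p,Rs):
    c=[(abs(q[5])+.5*abs(np.array(q)-sense()["joints"]).max(),i) for i,R in enumerate(Rs) if (q:=ik(p,R)) is not None]
    return Rs[min(c)[1]]
def incase(x,y,z):
    c,s=np.cos(YAW),np.sin(YAW);return CASE+[c*x-s*y,s*x+c*y,z]
def st(msg=""):
    s=sense();print(msg,"t %.1f"%s["clock"],s["eef_pos"],"open %.4f"%s["opening"],"F",s["force"],"j6 %.2f"%s["joints"][5])
E
cat > c.py <<'E'
from h import *
p=np.array([.397,-.320,.027])
R=best(p,down(-9.8))
move_pose(p+[0,0,.10],R);st("above")
movel(p,max_speed=.2);gripper_close();st("grip")
movel(p+[0,0,.15],max_speed=.3);st("lift")
q=incase(0,0,.17);R2=best(q,down(np.degrees(YAW)))
move_pose(q,R2);st("over case")
im,d=grab_frame("top");P=cloud("top",d);cv2.imwrite("pics/top1.png",im)
r=trace("top","muddler")
if r:
    w=P[r[0]["mask"]];w=w[(w[:,2]>.1)];print(r[0]["score"],len(w),cv2.minAreaRect((w[:,:2]*1000).astype(np.float32)),np.percentile(w,[2,98],axis=0))
E
python3 c.py
```

```text
above t 5.4 [ 0.397 -0.32   0.127] open 0.0878 F [1.282 0.722 0.193] j6 -0.74
grip t 6.8 [ 0.397 -0.32   0.027] open 0.0405 F [ 0.091 -0.109  1.543] j6 -0.74
lift t 7.5 [ 0.397 -0.319  0.176] open 0.0403 F [ 0.103  0.646 -1.706] j6 -0.74
over case t 8.8 [0.475 0.019 0.17 ] open 0.0401 F [-0.957  0.107 -1.822] j6 -0.23
0.66 205 ((445.16253662109375, 19.759117126464844), (93.40438842773438, 208.5585174560547), 0.5208414793014526) [[ 0.407 -0.082  0.163]
 [ 0.491  0.123  0.482]]
```

```bash
cat > d.py <<'E'
from h import *
R=np.array(sense()["eef_rot"])
print(movel(incase(0,0,.040),max_speed=.15,contact_N=12));st("low")
open_jaws();st("rel")
movel(incase(0,0,.14),max_speed=.3)
im,d=grab_frame("top");r=pinpoint("top","muddler_mid");print([(ray("top",a["xy"],.026),a["score"]) for a in r[:2]])
im2,_=grab_frame("scene");r=pinpoint("scene","muddler_mid");print([(ray("scene",a["xy"],.026),a["score"]) for a in r[:2]])
cv2.imwrite("pics/m.png",np.hstack([cv2.resize(im[200:320,240:360],(400,400)),cv2.resize(im2[200:320,230:350],(400,400))]))
E
python3 d.py
```

```text
False
low t 9.9 [0.475 0.02  0.041] open 0.0404 F [ 0.469 -0.162 -1.431] j6 -0.23
rel t 10.7 [0.475 0.02  0.04 ] open 0.0882 F [-0.746 -0.686  0.01 ] j6 -0.23
[]
[(array([0.498, 0.028, 0.026]), 0.66)]
```

View pics/m.png

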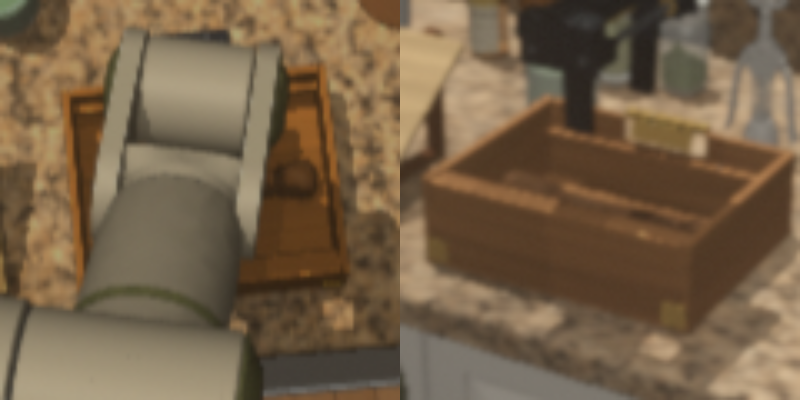

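The muddler lies lengthwise in the case near the middle, with its knob end at about crop (290,178). Next I push it towards the lip wall and fetch the jigger.

```bash
cat > e.py <<'E'
from h import *
p=incase(55,0,140)/1 if 0 else incase(.055,0,.13)
R=best(p,down(90+np.degrees(YAW)));move_pose(p,R);gripper_close();st("closed")
print(movel(incase(.055,0,.038),max_speed=.2,contact_N=8))
print(movel(incase(-.037,0,.038),max_speed=.06,contact_N=5));st("pushed")
movel(incase(-.030,0,.038),max_speed=.1)
movel(incase(-.030,0,.15),max_speed=.3)
open_jaws()
# jigger: clear away, look again
a=79.;
p=np.array([.513,-.304,.022])
R=best(p,down(a-90));move_pose(p+[0,0,.12],R);st("above jig")
for cam in("scene","top"):
    im,d=grab_frame(cam);cv2.imwrite(f"pics/{cam}3.png",im);P=cloud(cam,d)
    for n in("muddler","jigger"):
        r=trace(cam,n)
        for k in r[:1]:
            w=P[k["mask"]];w=w[(w[:,2]>.010)&(w[:,2]<.06)]
            if len(w)>20: print(cam,n,round(k["score"],2),len(w),cv2.minAreaRect((w[:,:2]*1000).astype(np.float32)),np.median(w,0))
    for n,z in(("muddler_mid",.026),("jigger_mid",.0215),("jigger",.0215)): print(n,[(ray(cam,k["xy"],z),round(k["score"],2)) for k in pinpoint(cam,n)[:1]])
cv2.imwrite("pics/j.png",cv2.resize(im[200:300,250:450],(800,400)))
E
python3 e.py
```

```text
closed t 14.1 [0.53  0.021 0.13 ] open 0.0002 F [-0.051  0.066  0.496] j6 1.36
False
False
pushed t 16.4 [0.438 0.019 0.038] open 0.0007 F [-0.366  0.217 -0.47 ] j6 1.32
above jig t 20.2 [ 0.513 -0.303  0.142] open 0.0880 F [ 0.689  0.153 -0.282] j6 -0.54
scene jigger 0.77 355 ((511.4586181640625, -302.1209716796875), (84.43084716796875, 43.70602035522461), 80.55065155029297) [ 0.507 -0.308  0.027]
muddler_mid [(array([ 0.61 , -0.343,  0.026]), 0.61)]
jigger_mid [(array([ 0.516, -0.305,  0.021]), 0.88)]
jigger [(array([ 0.513, -0.258,  0.021]), 0.58)]
top muddler 0.48 49 ((410.27691650390625, 106.93280029296875), (27.844423294067383, 18.342641830444336), 86.27196502685547) [0.41  0.106 0.043]
muddler_mid [(array([0.48 , 0.334, 0.026]), 0.63)]
jigger_mid []
jigger [(array([0.513, 0.526, 0.022]), 0.35)]
```

View pics/j.png

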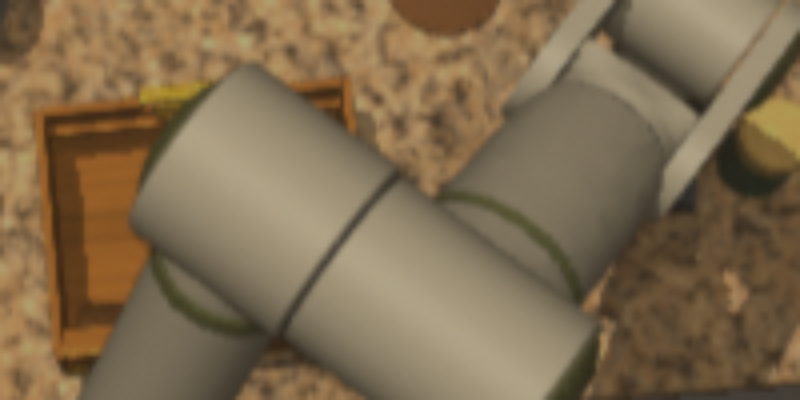

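The picture shows the near part of the case hidden by the arm, but depth puts the muddler at case x = -65 mm, resting on the floor. On to the jigger.

```bash
cat > f.py <<'E'
from h import *
p=np.array([.514,-.304,.021])
R=best(p,down(80.5-90))
movel(p,R,max_speed=.2);gripper_close();st("grip")
movel(p+[0,0,.15],max_speed=.3);st("lift")
q=incase(.028,0,.17);R2=best(q,down(90+np.degrees(YAW)))
move_pose(q,R2);st("over case")
print(movel(incase(.028,0,.029),max_speed=.15,contact_N=8));st("low")
open_jaws();movel(incase(.028,0,.16),max_speed=.3);st("rel")
# go over to the divider, look
n=np.array([-.573,-.0095,.82]);n/=np.linalg.norm(n)
b=np.cross([0,1,0],n);bx=np.array([.82,.0135,.573]);bx-=n*(bx@n);bx/=np.linalg.norm(bx)
Rs=[np.column_stack([np.cross(s*bx,-n),s*bx,-n]) for s in(1,-1)]
top=np.array([.463,.320,.074]);g=top+n*.026-n*.005   # TCP: grasp 32 mm above underside
for R in Rs: print(ik(g,R))
p=g+n*.10;R=best(p,Rs);move_pose(p,R);st("above divider")
for cam in("scene","top"):
    im,d=grab_frame(cam);cv2.imwrite(f"pics/{cam}4.png",im);P=cloud(cam,d);np.save(f"{cam}4.npy",P)
    for m in("muddler","jigger"):
        for k in trace(cam,m)[:1]:
            w=P[k["mask"]];w=w[(w[:,2]>.010)&(w[:,2]<.06)]
            if len(w)>20: print(cam,m,round(k["score"],2),len(w),cv2.minAreaRect((w[:,:2]*1000).astype(np.float32)),np.percentile(w,95,axis=0))
cv2.imwrite("pics/k.png",cv2.resize(im[200:320,150:350],(800,480)))
E
python3 f.py
```

```text
grip t 22.3 [ 0.514 -0.304  0.021] open 0.0417 F [-0.842  0.017 -0.128] j6 -0.57
lift t 22.9 [ 0.513 -0.304  0.17 ] open 0.0408 F [-0.112 -0.044 -1.56 ] j6 -0.57
over case t 24.6 [0.503 0.02  0.17 ] open 0.0408 F [-0.311  0.321 -1.427] j6 1.35
False
low t 25.7 [0.503 0.021 0.03 ] open 0.0413 F [ 0.465 -0.222 -1.773] j6 1.35
rel t 27.1 [0.503 0.021 0.16 ] open 0.0883 F [ 0.097 -0.036  0.17 ] j6 1.35
[ 0.523  0.491  1.854 -0.867  0.373  1.259]
[ 0.523  0.491  1.854 -0.867  0.373 -1.883]
above divider t 28.3 [0.394 0.318 0.173] open 0.0883 F [ 0.466 -0.245  0.446] j6 1.05
scene jigger 0.63 185 ((505.83856201171875, 18.125362396240234), (36.14600372314453, 86.0460205078125), 88.90986633300781) [0.545 0.031 0.042]
top muddler 0.68 254 ((410.3210754394531, 19.35932159423828), (204.2552032470703, 21.019039154052734), 89.92530822753906) [0.418 0.115 0.049]
top jigger 0.82 212 ((505.5987854003906, 22.724740982055664), (84.69731140136719, 34.347991943359375), 0.15178371965885162) [0.544 0.035 0.048]
```

View pics/k.png

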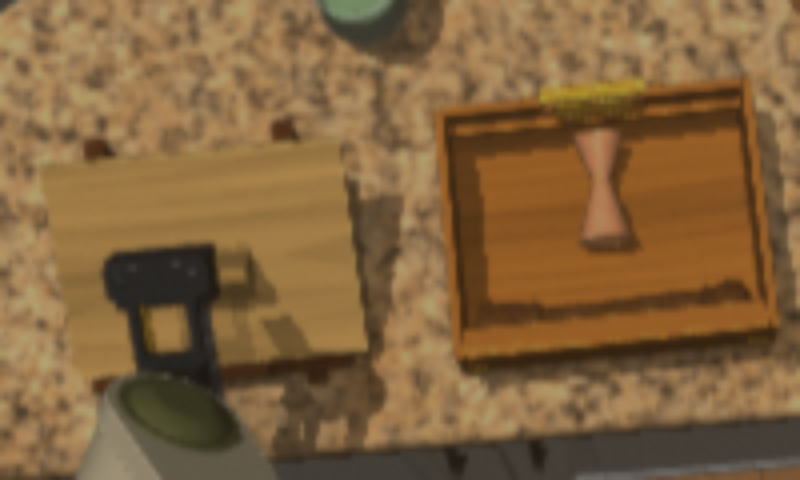

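Jigger and muddler both lie on the case floor, with the jigger at crop (605,190) and the muddler under the lip at (600,310). I'll grip the divider, carry it over the case at a tilt and measure it there.

```bash
cat >> h.py <<'E'
H=.027
def board(x,z,th,y=0.,h=None):
    """TCP pose so that the divider's lower near corner is at case (x,z), tilt th deg, lateral y"""
    h=H if h is None else h
    c,s=np.cos(YAW),np.sin(YAW);A=np.array([[c,-s,0],[s,c,0],[0,0,1]])
    t=np.radians(th);bx=A@[np.cos(t),0,np.sin(t)];n=A@[-np.sin(t),0,np.cos(t)]
    return incase(x,y,z)+.0885*bx+h*n, np.column_stack([np.cross(bx,-n),bx,-n]), bx, n
E
cat > g.py <<'E'
from h import *
n=np.array([-.573,-.0095,.82]);n/=np.linalg.norm(n)
top=np.array([.463,.322,.074]);g=top+n*.021
movel(g+n*.05,max_speed=.25)
print(movel(g,max_speed=.1,contact_N=8));st("at");gripper_close();st("grip")
R=np.array(sense()["eef_rot"]);print(R)
movel(g+n*.07,max_speed=.2);st("lift")
movel(g+n*.07+[0,-.03,.10],max_speed=.3)
p,R,_,_=board(-.068,.12,14)
a=ik(p,R);b=ik(p,R@np.diag([-1,-1,1]));print(a,b);R=best(p,[R]) if abs(R[:,1]@np.array(sense()["eef_rot"])[:,1])<0 or R[:,1]@np.array(sense()["eef_rot"])[:,1]>0 else R@np.diag([-1,-1,1])
move_pose(p,R);st("over")
for cam in("scene","top"):
    im,d=grab_frame(cam);cv2.imwrite(f"pics/{cam}5.png",im);P=cloud(cam,d);np.save(f"{cam}5.npy",P)
    k=trace(cam,"divider")[0];w=P[k["mask"]];np.save(f"m_{cam}5.npy",k["mask"])
    w=w[(w[:,2]>.1)&(w[:,2]<.22)&(w[:,0]>.37)&(w[:,0]<.6)];q=w
    for _ in range(6):
        c=q.mean(0);nn=np.linalg.svd(q-c,full_matrices=0)[2][2];nn*=np.sign(nn[2]);r=(q-c)@nn;q=q[abs(r)<max(.005,1.2*r.std())]
    print(cam,round(k["score"],2),len(q),"n",nn,"tilt",np.degrees(np.arccos(nn[2])),"rect",cv2.minAreaRect((q[:,:2]*1000).astype(np.float32)),"z at tcp-xy",c[2]-(nn[:2]@(np.array([.475,.02])-c[:2]))/nn[2],np.percentile(q,[2,98],axis=0))
E
python3 g.py
python3 - <<'E'
import cv2,numpy as np
a=cv2.imread("pics/scene5.png");b=cv2.imread("pics/top5.png")
cv2.imwrite("pics/n.png",np.hstack([cv2.resize(a[180:310,220:370],(400,347)),cv2.resize(b[190:320,220:370],(400,347))]))
E
```

```text
False
at t 29.6 [0.451 0.322 0.092] open 0.0880 F [-1.118  0.003  0.377] j6 1.26
grip t 30.8 [0.452 0.322 0.092] open 0.0119 F [ 4.365 -1.338  2.087] j6 1.26
[[-0.016  0.819  0.574]
 [ 1.     0.013  0.01 ]
 [ 0.001  0.574 -0.819]]
lift t 31.2 [0.411 0.321 0.148] open 0.0117 F [-0.939 -0.547 -2.822] j6 1.10
[-0.233  0.277  1.762  0.08   0.868 -0.3  ] [-0.233  0.277  1.762  0.08   0.868  2.841]
over t 32.9 [0.486 0.021 0.167] open 0.0117 F [ 0.04   0.024 -1.952] j6 -0.30Traceback (most recent call last):
  File "g.py", line 14, in <module>
    k=trace(cam,"divider")[0];w=P[k["mask"]];np.save(f"m_{cam}5.npy",k["mask"])
      ~~~~~~~~~~~~~~~~~~~~^^^
IndexError: list index out of range
[ WARN:0@0.015] global loadsave.cpp:275 findDecoder imread_('pics/top5.png'): can't open/read file: check file path/integrity
Traceback (most recent call last):
TypeError: 'NoneType' object is not subscriptable
```

```bash
cat > i.py <<'E'
from h import *
s=sense();t=s["eef_pos"];R=np.array(s["eef_rot"]);n=-R[:,2];bx=R[:,1];by=np.cross(n,bx)
ims=[]
for cam in("scene","top"):
    im,d=grab_frame(cam);P=cloud(cam,d);ims.append(im)
    w=P.reshape(-1,3);w=w[~np.isnan(w[:,0])]-t
    L=np.column_stack([w@bx,w@by,w@n]);  # board frame at TCP; expect face at -.021
    f=L[(abs(L[:,2]+.021)<.007)&(abs(L[:,0])<.11)&(abs(L[:,1])<.13)]
    A=np.column_stack([f[:,:2],np.ones(len(f))]);co=np.linalg.lstsq(A,f[:,2],rcond=None)[0]
    print(cam,len(f),"slopes deg",np.degrees(co[:2]),"off",co[2],"pct",np.percentile(f,[1,99],axis=0),cv2.minAreaRect((f[:,:2]*1000).astype(np.float32)))
a,b=ims
cv2.imwrite("pics/n.png",np.hstack([cv2.resize(a[180:310,220:370],(400,347)),cv2.resize(b[190:320,220:370],(400,347))]))
E
python3 i.py
```

```text
scene 2487 slopes deg [0.2   0.052] off -0.02151917219812172 pct [[-0.091 -0.113 -0.027]
 [ 0.084  0.108 -0.017]] ((-2.0598297119140625, -0.46602630615234375), (183.111328125, 227.66075134277344), 0.35513758659362793)
top 1702 slopes deg [0.217 0.033] off -0.021460545537673875 pct [[-0.086 -0.109 -0.028]
 [ 0.087  0.113 -0.015]] ((-0.2138519287109375, 1.8106002807617188), (176.79730224609375, 224.07806396484375), 0.05767987668514252)
```

View pics/n.png

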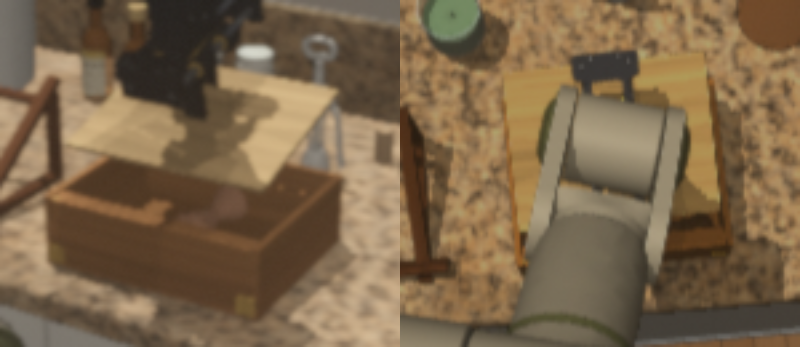

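The board hangs square in the grip: tilt within 0.2°, offsets about 1 mm, 21.5 mm below the TCP as planned. Both views show it over the case with its near edge just inside the lip, so I'll insert it.

```bash
cat > k.py <<'E'
from h import *
def go(x,z,th,v,N=None):
    p,R,_,_=board(x,z,th,-.0005);r=movel(p,R,max_speed=v,contact_N=N)
    s=sense();print(f"x{x} z{z} th{th}",r,"dp mm",1000*(np.array(s["eef_pos"])-p),"F",s["force"],"t %.1f"%s["clock"])
    return r
if not go(-.0685,.0555,14,.12,8):
    go(-.0895,.0555,14,.04,10)
E
python3 k.py
```

```text
x-0.0685 z0.0555 th14 False dp mm [0.364 0.028 0.525] F [ 0.717  0.045 -1.688] t 33.8
x-0.0895 z0.0555 th14 False dp mm [-0.037 -0.056  0.057] F [ 0.58   0.623 -1.561] t 34.4
```

```bash
cat > l.py <<'E'
from h import *
def go(x,z,th,v,N=None):
    p,R,_,_=board(x,z,th,-.0005);r=movel(p,R,max_speed=v,contact_N=N)
    s=sense();print(f"x{x:.4f} z{z:.4f} th{th}",r,"dp mm",1000*(np.array(s["eef_pos"])-p),"F",s["force"],"t %.1f"%s["clock"])
    return r,np.array(s["eef_pos"])-p
r,dp=go(-.0945,.0555,14,.02,5)
x=-.0945+dp[0]+.0015
r,dp=go(x,.0495,14,.02,5)
z=.0495+dp[2]+.001
print("corner",x,z)
for th in(10,7,5):
    if go(x,z,th,.05,12)[0]: break
E
python3 l.py
```

```text
x-0.0945 z0.0555 th14 True dp mm [ 4.495 -0.154  0.348] F [ 3.352  0.937 -1.441] t 34.6
x-0.0885 z0.0495 th14 True dp mm [-0.019 -0.037  0.123] F [-0.272  0.073  4.393] t 35.0
corner -0.0885046759843077 0.05062279901670304
x-0.0885 z0.0506 th10 False dp mm [ 0.595 -0.049 -0.077] F [ 1.184 -1.202  3.095] t 35.3
x-0.0885 z0.0506 th7 False dp mm [-0.927  0.213 -0.375] F [-3.695 -1.305  2.064] t 35.5
x-0.0885 z0.0506 th5 False dp mm [-0.862  0.14  -0.217] F [-2.923 -1.417  1.118] t 35.8
```

```bash
cat > m.py <<'E'
from h import *
def go(x,z,th,v,N=None):
    p,R,_,_=board(x,z,th,-.0005);r=movel(p,R,max_speed=v,contact_N=N)
    s=sense();print(f"x{x:.4f} z{z:.4f} th{th}",r,"dp mm",1000*(np.array(s["eef_pos"])-p),"F",s["force"],"T",s["wrist_torque"],"t %.1f"%s["clock"])
    return r
for th in(3.5,2,1,0):
    if go(-.0890,.0506,th,.04,25): break
open_jaws();st("open")
p,R,_,_=board(-.089,.0506,0,-.0005)
movel(p+[0,0,.06],R,max_speed=.3)
gripper_close()
R=best(incase(.074,0,.09),down(90+np.degrees(YAW)))
q=incase(.074,0,.10);movel(q,R,max_speed=.2);st("over far edge")
r=movel(incase(.074,0,.066),max_speed=.06,contact_N=28);st(f"press {r}")
movel(q,max_speed=.3)
E
python3 m.py
```

```text
x-0.0890 z0.0506 th3.5 False dp mm [-0.515  0.143 -0.144] F [-3.48  -0.533  2.224] T [-0.244  0.938 -0.01 ] t 36.0
x-0.0890 z0.0506 th2 False dp mm [-0.246  0.053 -0.196] F [-3.538 -0.76   0.061] T [-0.199  0.858 -0.05 ] t 36.3
x-0.0890 z0.0506 th1 False dp mm [ 0.545 -0.058  0.047] F [-0.111  0.115  1.586] T [-0.173  0.448 -0.081] t 36.5
x-0.0890 z0.0506 th0 False dp mm [0.273 0.029 0.773] F [-4.059 -0.605 10.284] T [-0.1    0.847  0.029] t 36.8
open t 37.9 [0.475 0.019 0.078] open 0.0883 F [-0.308 -0.174  0.666] j6 -0.23
over far edge t 41.3 [0.549 0.022 0.1  ] open 0.0004 F [0.206 1.309 0.167] j6 1.37
press True t 41.8 [0.548 0.022 0.072] open 0.0004 F [-5.442 -0.171  9.639] j6 1.37
```

The press stopped with the fingertips at z = 58 mm, which is the board's flat height. I'll check it with the cameras while I take the tin.

```bash
cat > o.py <<'E'
from h import *
movel(incase(.074,0,.18),max_speed=.4);open_jaws()
p=np.array([.495,-.420,.073]);R=best(p,down(0))
move_pose(p+[0,0,.08],R);st("above tin")
ims=[]
t=incase(0,0,.058)
for cam in("scene","top"):
    im,d=grab_frame(cam);P=cloud(cam,d);ims.append(im)
    w=P.reshape(-1,3);w=w[~np.isnan(w[:,0])]-CASE
    f=w[(abs(w[:,0])<.07)&(abs(w[:,1])<.10)&(w[:,2]>.03)&(w[:,2]<.072)]
    A=np.column_stack([f[:,:2],np.ones(len(f))])
    for _ in range(4):
        co=np.linalg.lstsq(A,f[:,2],rcond=None)[0];k=abs(A@co-f[:,2])<.006;A,f=A[k],f[k]
    print(cam,len(f),"board slopes deg",np.degrees(co[:2]),"z mid",co[2])
    for k in trace(cam,"tea_tin")[:1]:
        g=P[k["mask"]];g=g[g[:,2]>.085]
        if len(g)>30:print(" tin",round(k["score"],2),len(g),cv2.minAreaRect((g[:,:2]*1000).astype(np.float32))[:2])
a,b=ims
cv2.imwrite("pics/q.png",np.hstack([cv2.resize(a[190:310,230:360],(400,370)),cv2.resize(b[190:310,240:370],(400,370))]))
E
python3 o.py
```

```text
above tin t 45.7 [ 0.495 -0.419  0.153] open 0.0885 F [-0.461  0.126  0.054] j6 -0.89
scene 1060 board slopes deg [-0.285  0.008] z mid 0.05705306260910543
 tin 0.97 309 ((485.6078796386719, -427.35589599609375), (75.07904815673828, 56.49604415893555))
top 1636 board slopes deg [-0.082  0.06 ] z mid 0.05690184738491453
```

View pics/q.png

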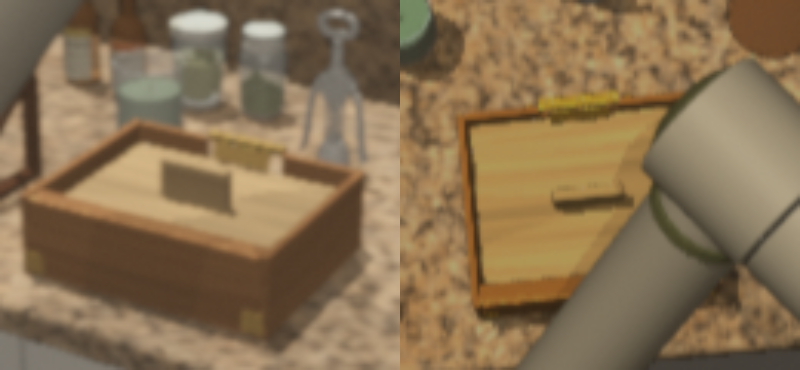

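The divider lies flat: slopes under 0.3° at z = 57 mm, with the leaf back over its edge. Now the tin.

```bash
cat > r.py <<'E'
from h import *
p=np.array([.495,-.420,.073])
print(movel(p,max_speed=.2,contact_N=8));gripper_close();st("grip")
movel(p+[0,0,.17],max_speed=.3)
q=incase(0,-.0745,.243);move_pose(q,best(q,down(np.degrees(YAW))));st("over")
movel(incase(0,-.0745,.14),max_speed=.15)
print(movel(incase(0,-.0745,.1285),max_speed=.03,contact_N=4));st("down")
open_jaws();wait(.2)
movel(incase(0,-.0745,.26),max_speed=.2);st("up")
move_pose([.30,.35,.30],best([.30,.35,.30],down(0)));st("away")
im,d=grab_frame("scene");im2,d2=grab_frame("top")
for cam,dd in(("scene",d),("top",d2)):
    w=cloud(cam,dd).reshape(-1,3);f=w[(abs(w[:,0]-.475)<.06)&(w[:,1]>-.11)&(w[:,1]<.0)&(w[:,2]>.145)&(w[:,2]<.17)]
    print(cam,len(f),cv2.minAreaRect((f[:,:2]*1000).astype(np.float32)),np.median(f[:,2]))
cv2.imwrite("pics/z.png",np.hstack([cv2.resize(im[170:370,130:550],(800,381))]+[]))
cv2.imwrite("pics/z2.png",np.vstack([cv2.resize(im[180:360,130:550],(700,300)),cv2.resize(im2[150:330,100:520],(700,300))]))
E
python3 r.py
```

```text
False
grip t 47.0 [ 0.495 -0.42   0.074] open 0.0583 F [0.832 0.398 4.803] j6 -0.89
over t 49.1 [ 0.477 -0.055  0.243] open 0.0585 F [ 0.867 -0.327 -2.857] j6 -0.38
True
down t 50.2 [ 0.477 -0.055  0.131] open 0.0582 F [1.267 0.368 1.347] j6 -0.38
up t 51.8 [ 0.476 -0.054  0.259] open 0.0885 F [-0.351  0.483 -0.469] j6 -0.38
away t 53.5 [0.301 0.35  0.3  ] open 0.0880 F [ 0.593 -0.207  0.3  ] j6 0.60
scene 218 ((472.5602111816406, -59.076541900634766), (54.93117141723633, 58.18082046508789), 74.6051254272461) 0.15462590661368106
top 318 ((475.626708984375, -53.18507385253906), (55.56957244873047, 60.13258743286133), 84.79064178466797) 0.15517590855698565
```

View pics/z2.png

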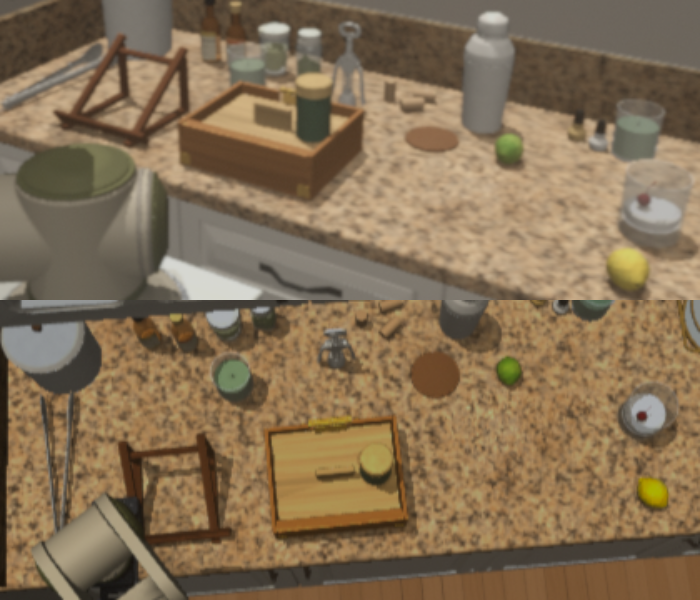

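The tin stands upright beside the rib (top view at about (376,462)), with its lid at z = 155 mm. The divider is flat and the other things are where they were, so I'm handing in.

```bash
python3 -c "
from rig import *
print(hand_in())"
```

```text
the job is handed in; nothing more can be done
None
```

The case is packed and handed in at about 53.5 s of the 72 s: muddler and jigger on the floor, divider flat under the lip and leaf, tea tin upright on it beside the handle, and no other objects touched; no verdict was shown.

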